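Switch over a pressure unit with a flat screwdriver

ROBOT

A 6-joint arm with a two-finger parallel gripper is mounted at the origin on the work surface. World frame = base frame: x ahead of the robot, y to its left, z up, the work surface at z = 0. Lengths are in m, angles in degrees, forces in N, time in s.
With the tool pointing down it reaches from about 0.35 to 0.875 m from the base axis. Payload 4.2 kg.
Tool frame: the origin (TCP) lies midway between the tips of the shut fingers; the grasp point (between the pads) lies 19 mm behind it; x points along the fingers, y is the direction in which the jaws open and shut, and the axes are right-handed (so a half turn about x gives the same grasp; the last joint's range is limited). The gripper opens to 87 mm and grips with 3 to 60 N. Pads are 19 mm wide; open, the fingers measure 117 mm over their backs; the gripper's body (75 mm by 190 mm) begins 51 mm behind the grasp point.
Start: joints at [-60.298, 22.042, 0.453, 0, -68.411, -14.817], TCP at [0.161, -0.604, 0.223] pointing down, gripper open.
Joint ranges: [-179.83, 179.83], [-69.29, 118.12], [-61.27, 80.66], [-181.25, 117.63], [-171.15, -9.14], [-177.46, 177.46]. Speed limits (degrees/s): [159.86, 159.86, 180, 180, 180, 180].

INTERFACE

Orientations are given as a 3x3 rotation matrix whose columns are the frame's x, y, z axes.
In Python, from station import r gives the robot as it stands.
- The arm moves only by the tool play_rows, never from a script. Its argument "plan" is a list that holds one entry, the list of rows, each a list of 6 numbers: the shift along the tool's x, y, z in cm, then the turn, a rotation vector about the tool's x, y, z in units of 10 degrees (1.0 is 10 degrees). A call has 1 to 5 rows; each row is the pose to reach, as a shift and turn from the pose commanded when the call began, along the tool's axes at that moment; what a row does not reach only later rows make up. A row lasts 1/8 s, in which the tool goes at most 62.5 mm and 10.7 degrees, less where a joint would pass 70% of its speed; a pose out of reach is approached as far as the arm can. A call with a gripper value outside its range is refused whole. "hand" is the opening, from 0 (shut) to 1 (fully open), set as the call begins (left out, the last holds). The fingers move at their own pace and stop on an object; the grip force is fixed at half the most. Time passes only in rows, so rows that repeat a pose let the fingers close. It gives the time, the measured TCP pose, the force and the opening at its end, in the units of the state.
- r.sense(): the state, without advancing time (a new reading comes with each control period).
- r.capture(name): name is "side" or "top"; returns (picture, depth): 400x640x3 uint8, blue, green, red; 400x640 float32, m along the optical axis (not along the pixel's ray), 0 where there is no reading.
- r.get_calibration(name): a dict with "vfov" (degrees; the focal length in pixels is half the picture's height over the tangent of half this angle, whatever the lens; pixels are square), "cx", "cy" (the principal point, pixels), "rvec" (rotation vector, rad) and "tvec" (3), from world to camera coordinates, as OpenCV has them. Camera axes: x right, y down, z forward; pixel columns grow to the right and rows downward; lengths in m; the calibration is good to about 2 mm. A picture is of the moment at which its call begins. get_calibration takes no time and is no camera call.
- r.finish_job(): hands the job in, once; it reports no verdict.
The state is a dict: "time_s": time; "joints": joint angles; "joint_velocities": joint speeds; "effort": joint torques, N m; "tcp_pos": TCP position; "ee_rot": TCP orientation; "wrist_force": force on the tool from outside, world axes, zero at the start; "moment": the same for the moment, N m; "gripper_width": opening from 0.0 (shut) to 1.0 (fully open).
Only numpy, scipy, OpenCV 4.12 (cv2) and the standard library are available. Lean on these libraries where they do the work, as an engineer would, in place of code of your own. Each camera call takes 0.05 s, during which the arm holds its last target.

TASK

Take the flat screwdriver out of its wooden stand and, with its blade in the slot, turn the selector on the pressure unit that carries the round dial gauge a quarter turn clockwise (seen from above), right to its stop. Then put the screwdriver back upright in the hole of the stand, as it stood. Do not touch the unit with the gripper or the arm.

Things in the scene. Friction and masses are not known exactly. Their poses are not given: they have to be found in the camera images.
- driver: Flat screwdriver, 0.13 kg, upright in the stand, tip 12 mm above the bench. Origin: centre of the tip edge; z up the tool, x along the blade's width. From the tip: steel blade 20 mm wide (x), 3 mm thick, to 20 mm; shank 9 mm thick to 73 mm; round flange 48 mm across, 73 to 79 mm, resting on the stand; black square handle, 27 x 27 mm, flats facing x and y, 79 to 131 mm.
- stand: Fixed wooden block 75 x 75 mm, 85 mm tall, with one upright round through hole 33 mm wide in the middle of its top, chamfered by 6 mm. Origin: centre of its underside, on the hole's axis; z up.
- gauge_unit: Fixed grey box, x -45 to 105 mm, y -50 to 50 mm, 45 mm high, with a slotted round steel selector on top and a round dial gauge (54 mm across, centre x = 72 mm, top 66 mm above the bench). Origin: on the selector's axis, at bench height; z up; x points from selector to gauge. A like unit with a brass plug instead of the gauge is a bystander.
- selector (a joint): Angle of the gauge unit's selector (disc 56 mm wide, top at z 63 mm), rad: 0 slot along unit x, grows clockwise from above to a stop at 1.571; starts 0 to 0.2; friction 0.08 N m, stays put. Slot on the axis: floor z 51 mm, 26 x 6 mm up to z 57, flared 45 deg to 38 x 18 mm at the top, ends closed. The blade has 0.15 rad play each way: turn the tool that much more than the selector.

How it is judged:
By the outcome, as a careful person would: the job done as asked, in the order asked, and still so for the second after the job is handed in, with the robot touching nothing.
It also fails if it takes over 54 s, if anything falls off the work surface, if the arm or the gripper's body presses on something with over 40 N, if the wrist force passes 120 N, or if a joint passes its speed limit or range.

## Working session

There is one attempt and no reset: what is moved stays moved. The work goes in short steps, Python scripts to look and compute and a tool call to move; the robot and the scene stay as the last step left them, time stands still between calls to the robot, and variables do not carry over. Pictures are saved under pics/ and viewed, and the job is handed in when it is done.

Besides the shell and the picture viewer there is one more tool, called after "Emit:" as a command line: name --argument value ..., lists and objects as JSON in quotes. play_rows: Moves the arm, as the interface text tells. Its arguments: {"type":"object","properties":{"plan":{"type":"array","items":{"type":"array","items":{"type":"array","items":{"type":"number"}}}},"hand":{"type":"number"}},"required":["plan"]}

```bash
ls; mkdir -p pics
python3 - <<'E'
from station import r
import cv2,numpy as np
s=r.sense();print(s)
for n in("side","top"):
    p,d=r.capture(n);cv2.imwrite(f"pics/{n}0.png",p);np.save(f"{n}0.npy",d);print(n,r.get_calibration(n))
E
```

```text
pics
{'time_s': 0.0, 'joints': array([-6.02963478e+01,  2.20923144e+01,  3.82117922e-01, -2.91484461e-02,
       -6.84116307e+01, -1.48158952e+01]), 'joint_velocities': array([ 0.04237207,  0.08872803,  0.0051578 , -0.04748065,  0.07038993,
        0.08486573]), 'effort': array([-3.73790372e-04, -3.90667427e+01,  1.87404406e+01,  4.21973571e+00,
        1.07786429e-02, -1.98288667e-04]), 'tcp_pos': array([ 0.16044446, -0.6034482 ,  0.2214588 ]), 'ee_rot': array([[-6.42690911e-04, -2.56744203e-01,  9.66479178e-01],
       [ 2.08125359e-03,  9.66476941e-01,  2.56744992e-01],
       [-9.99997628e-01,  2.17649594e-03, -8.67961509e-05]]), 'wrist_force': array([-0.18369403, -0.4902584 , -0.30977298]), 'moment': array([ 0.05347234,  0.00701404, -0.06232329]), 'gripper_width': 0.9980063147173157}
side {'vfov': 46.56162962745209, 'cx': 324.4699679473688, 'cy': 205.47841757474478, 'rvec': array([ 0.94601008, -2.55175772,  0.98008754]), 'tvec': array([0.39462355, 0.3173961 , 0.67124285])}
top {'vfov': 52.53440286959952, 'cx': 324.6993399956446, 'cy': 205.60163744617742, 'rvec': array([ 2.18324349, -2.177306  ,  0.15424985]), 'tvec': array([-0.02864103,  0.52802368,  0.86813369])}
```

View pics/side0.png

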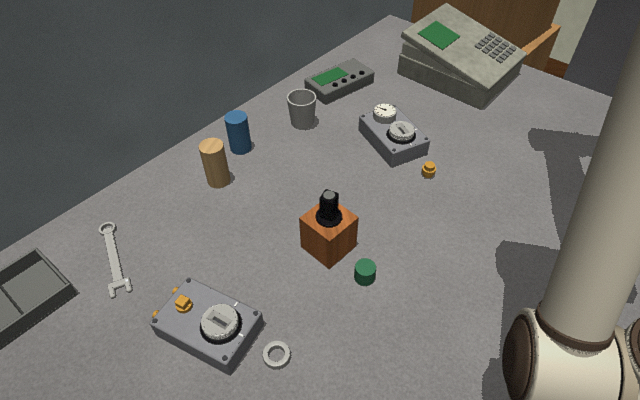

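View pics/top0.png

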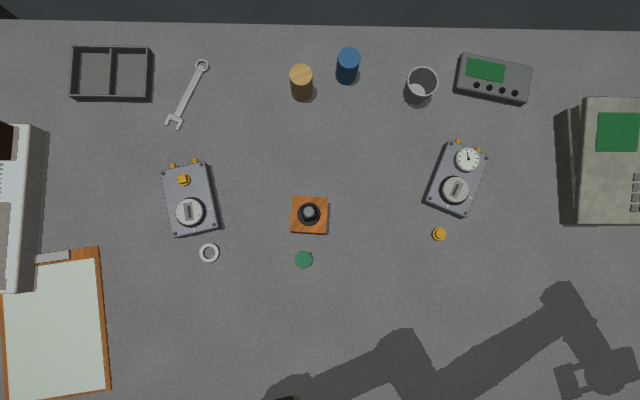

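The top view shows the gauge unit at about (457,180), with its dial at (467,159) and selector at (455,190). The stand and driver are at (309,213), and the brass-plug unit is on the left at (190,200). Next I'll zoom in and measure.

```bash
cat > h.py <<'E'
from station import r
import cv2,numpy as np
class Cam:
    def __init__(s,n):
        c=r.get_calibration(n);f=200/np.tan(np.radians(c['vfov']/2))
        s.K=np.array([[f,0,c['cx']],[0,f,c['cy']],[0,0,1]]);s.rv=c['rvec'];s.R=cv2.Rodrigues(c['rvec'])[0];s.t=c['tvec']
        s.C=-s.R.T@s.t
    def on(s,uv,z):
        uv=np.atleast_2d(np.asarray(uv,float));d=np.c_[uv,np.ones(len(uv))]@np.linalg.inv(s.K).T@s.R
        return s.C+d*((z-s.C[2])/d[:,2:])
    def px(s,P):
        return cv2.projectPoints(np.atleast_2d(np.asarray(P,float)),s.rv,s.t,s.K,None)[0].reshape(-1,2)
    def dep(s,D):
        v,u=np.mgrid[:400,:640];x=np.stack([u,v,np.ones_like(u)],-1)@np.linalg.inv(s.K).T*D[...,None]
        return (x-s.t)@s.R
T=Cam("top");S=Cam("side")
E
python3 - <<'E'
from h import *
print(T.C,S.C)
t=cv2.imread("pics/top0.png");s=cv2.imread("pics/side0.png")
a=cv2.resize(t[130:230,410:510],(600,600),interpolation=cv2.INTER_CUBIC)
b=cv2.resize(t[180:250,275:345],(600,600),interpolation=cv2.INTER_CUBIC)
cv2.imwrite("pics/a.png",a);cv2.imwrite("pics/b.png",b)
cv2.imwrite("pics/c.png",cv2.resize(s[90:170,350:440],(720,640))[:600]);cv2.imwrite("pics/d.png",cv2.resize(s[180:280,280:380],(600,600),interpolation=cv2.INTER_CUBIC))
print(T.on([[309,213],[455,190],[467,159]],0.06))
D=np.load("top0.npy");P=T.dep(D)
for u,v in [(309,213),(455,190),(467,159),(448,206),(320,200),(500,200),(300,230)]:print(u,v,P[v,u])
print(S.px(T.on([[309,213],[455,190],[467,159]],0.06)))
E
```

```text
[0.43033928 0.00151428 0.92091869] [0.16074193 0.41934354 0.71087834]
[[ 0.50872017  0.00724777  0.06      ]
 [ 0.5600643  -0.30908769  0.06      ]
 [ 0.62884289 -0.33803367  0.06      ]]
309 213 [0.50118373 0.00669649 0.14277859]
455 190 [ 0.56135095 -0.31216832  0.05146119]
467 159 [ 0.62704155 -0.3349524   0.06781251]
448 206 [ 0.52660823 -0.29739126  0.04598036]
320 200 [ 0.53348    -0.01559498  0.08646137]
500 200 [ 0.54575484 -0.43382481  0.00383232]
300 230 [0.47119364 0.02538546 0.08593187]
[[326.70841997 224.62521326]
 [401.93200561 129.35920677]
 [384.26693153 111.01332377]]
```

View pics/a.png

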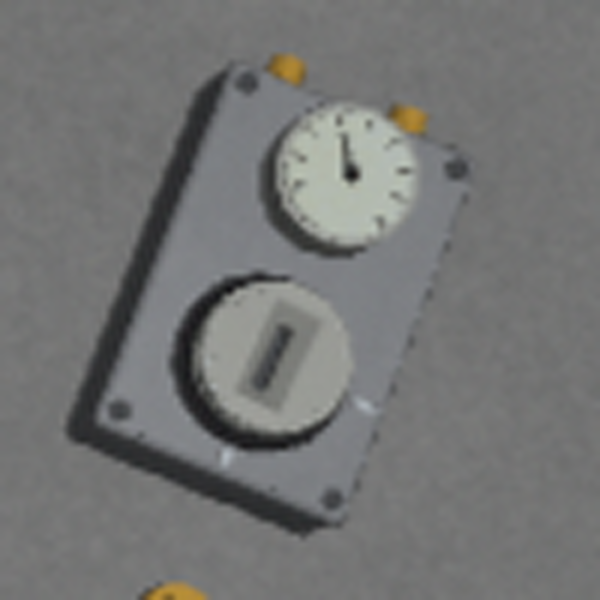

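View pics/b.png

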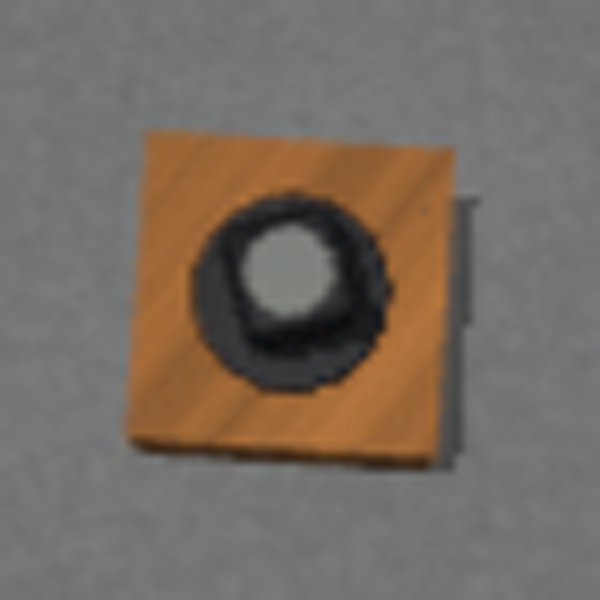

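View pics/d.png

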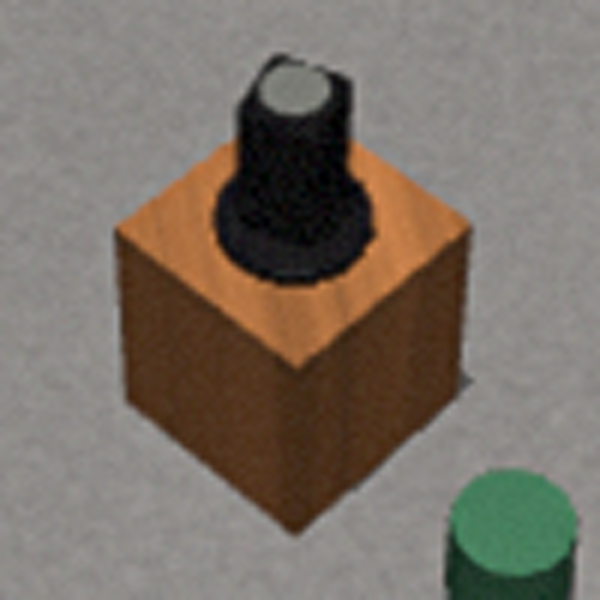

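View pics/c.png

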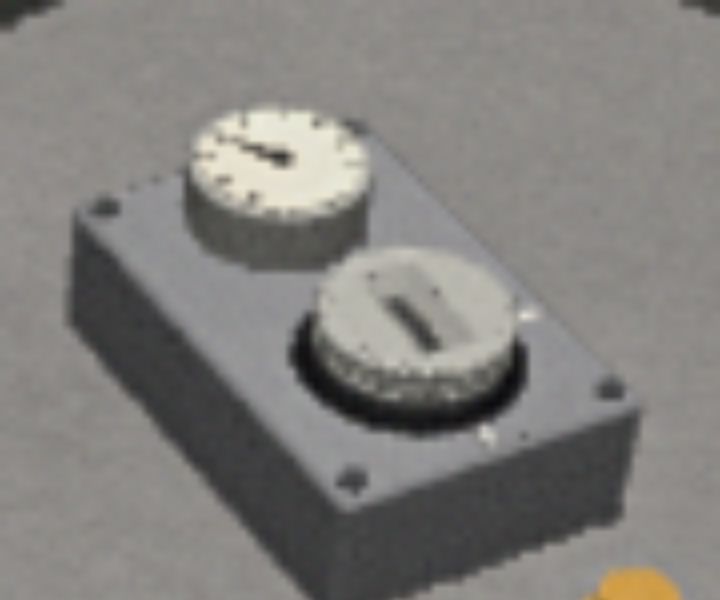

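Selector: disc centred near a.png (272,360), slot leaning with its far end to the upper right. Driver: light round cap on a slightly rotated square handle, b.png (290,268). Now precise measurements.

Run:
```python
from h import *
t=cv2.imread("pics/top0.png");s=cv2.imread("pics/side0.png")
def rng(img,box,lo,hi):
    x0,y0,x1,y1=box;h=cv2.cvtColor(img[y0:y1,x0:x1],cv2.COLOR_BGR2HSV)
    m=np.zeros(img.shape[:2],np.uint8);m[y0:y1,x0:x1]=cv2.inRange(h,lo,hi);return m
def big(m):
    c=max(cv2.findContours(m,0,2)[0],key=cv2.contourArea);return c
# driver cap
for n,img,C,box in(("top",t,T,(296,198,322,226)),("side",s,S,(316,185,345,205))):
    g=cv2.cvtColor(img,cv2.COLOR_BGR2GRAY);m=np.zeros_like(g);x0,y0,x1,y1=box;m[y0:y1,x0:x1]=((img[y0:y1,x0:x1].min(-1)>80))*255
    nl,lab,st,ce=cv2.connectedComponentsWithStats(m)
    print(n,[(st[i,4],ce[i]) for i in range(1,nl) if st[i,4]>10])
    for i in range(1,nl):
        if st[i,4]>10: print(C.on(ce[i],.143))
# stand
m=rng(t,(275,180,345,250),(5,100,90),(20,255,255));c=big(m);rc=cv2.minAreaRect(c);print("stand rect",rc);print(T.on(cv2.boxPoints(rc),.085),T.on(rc[0],.085))
# flange hole in stand top
hm=cv2.findContours(cv2.bitwise_not(m)[180:250,275:345].copy(),1,2)[0]
for q in hm:
    if 200<cv2.contourArea(q)<1500 : e=cv2.fitEllipse(q);ce=np.array(e[0])+[275,180];print("flange",e,T.on(ce,.089))
# unit
g=cv2.cvtColor(t,cv2.COLOR_BGR2HSV)
a=t[130:230,410:510]; print(a[85,25],a[20,85],a[60,46],a[60,42],a[70,35],a[75,45],a[30,58])
print(cv2.cvtColor(a,cv2.COLOR_BGR2HSV)[[20,60,60,70,75,30],[85,46,42,35,45,58]])
```

```text
top [(np.int32(88), array([308.29545455, 211.15909091]))]
[[0.50471911 0.00806985 0.143     ]]
side [(np.int32(405), array([330.52345679, 192.37283951]))]
[[0.50530029 0.00189989 0.143     ]]
stand rect ((308.51300048828125, 214.04922485351562), (36.569129943847656, 36.40817642211914), 3.6913864612579346)
[[ 0.46904868  0.04778689  0.085     ]
 [ 0.5444442   0.04372213  0.085     ]
 [ 0.5399076  -0.03212316  0.085     ]
 [ 0.46438571 -0.02729556  0.085     ]] [[0.50426101 0.00807672 0.085     ]]
flange ((33.56699752807617, 33.82352066040039), (22.04970359802246, 22.749526977539062), 9.542953491210938) [[0.50437413 0.00793671 0.089     ]]
flange ((33.649166107177734, 34.5867919921875), (43.387813568115234, 49.424346923828125), 6.9442009925842285) [[0.50279768 0.00775934 0.089     ]]
[122 121 121] [114 114 114] [96 98 97] [118 122 120] [35 34 34] [105 102 100] [113 121 117]
[[  0   0 114]
 [ 45   5  98]
 [ 45   8 122]
 [120   7  35]
 [108  12 105]
 [ 45  17 121]]
```

Run:
```python
from h import *
t=cv2.imread("pics/top0.png")
D=np.load("top0.npy");P=T.dep(D)
# upscaled gray crops, local
U=8
x0,y0=410,130
a=cv2.resize(t[y0:y0+100,x0:x0+100],None,fx=U,fy=U,interpolation=cv2.INTER_CUBIC)
h=cv2.cvtColor(a,cv2.COLOR_BGR2HSV);g=cv2.cvtColor(a,cv2.COLOR_BGR2GRAY)
f=lambda p:(np.asarray(p,float)+.5)/U-.5+[x0,y0]
# blueish body mask
b=a.astype(int);body=((b[...,0]-b[...,1])>2)&(g>60)
# disc: bright, warm
m=((g>128)&(b[...,0]<=b[...,2]+4)).astype(np.uint8)*255
m=cv2.morphologyEx(m,cv2.MORPH_OPEN,np.ones((5,5)))
cv2.imwrite("pics/m.png",np.hstack([m,body.astype(np.uint8)*255])[::2,::2])
for c in cv2.findContours(m,0,2)[0]:
    if cv2.contourArea(c)>1500:
        e=cv2.fitEllipse(cv2.convexHull(c));z=.063 if e[0][1]>300 else .066
        w=T.on(f(e[0]),z)[0];print("disc",e,w)
# slot dark
sl=np.zeros_like(g);sl[380:580,280:450]=(g[380:580,280:450]<80)*255
c=max(cv2.findContours(sl,0,2)[0],key=cv2.contourArea);rc=cv2.minAreaRect(c);p=cv2.boxPoints(rc);print("slot",rc,T.on(f(rc[0]),.051))
w=T.on(f(p),.051);e1,e2=w[1]-w[0],w[2]-w[1]
for e in(e1,e2):print(np.linalg.norm(e),np.degrees(np.arctan2(e[1],e[0])))
# flare medium grey
fl=np.zeros_like(g);fl[350:570,280:450]=(g[350:570,280:450]<134)*255
fl=cv2.morphologyEx(fl,cv2.MORPH_OPEN,np.ones((7,7)))
c=[c for c in cv2.findContours(fl,0,2)[0]];c=max(c,key=cv2.contourArea);rc=cv2.minAreaRect(c);p=cv2.boxPoints(rc);print("flare",rc,T.on(f(rc[0]),.063));w=T.on(f(p),.063);e1,e2=w[1]-w[0],w[2]-w[1]
for e in(e1,e2):print(np.linalg.norm(e),np.degrees(np.arctan2(e[1],e[0])))
# depth body top
bm=(P[...,2]>.038)&(P[...,2]<.055);bm=bm.astype(np.uint8);bm[:130]=0;bm[230:]=0;bm[:,:410]=0;bm[:,510:]=0
bm=bm*255
c=np.vstack([c for c in cv2.findContours(bm,0,2)[0] if cv2.contourArea(c)>100]);rc=cv2.minAreaRect(c);p=cv2.boxPoints(rc);w=T.on(p,.045);print("body",rc,w)
for e in(w[1]-w[0],w[2]-w[1]):print(np.linalg.norm(e),np.degrees(np.arctan2(e[1],e[0])))
# handle
x0,y0=295,195
a=cv2.resize(t[y0:y0+35,x0:x0+30],None,fx=18,fy=18,interpolation=cv2.INTER_CUBIC)
cv2.imwrite("pics/hd.png",np.clip(a.astype(float)*2.2,0,255).astype(np.uint8)[:600])
```

```text
disc ((371.8199768066406, 473.8786315917969), (199.30670166015625, 207.18853759765625), 100.19329071044922) [ 0.5622544  -0.31037085  0.063     ]
disc ((467.40399169921875, 232.4803924560547), (187.1343231201172, 199.62994384765625), 122.01793670654297) [ 0.62831458 -0.33787496  0.066     ]
slot ((363.9360046386719, 477.23101806640625), (18.35757064819336, 88.17743682861328), 25.49755096435547) [[ 0.56315776 -0.31251538  0.051     ]]
0.02482646797122063 -27.01179964722621
0.005016569593711747 -115.59702189341861
flare ((370.37396240234375, 474.5528869628906), (65.69294738769531, 135.11509704589844), 25.263099670410156) [[ 0.56206779 -0.30996905  0.063     ]]
0.03753036004724489 -26.747328960586447
0.017723198571303066 -115.36393031784124
body ((456.5799255371094, 178.4922637939453), (45.805728912353516, 67.12907409667969), 21.037511825561523) [[ 0.53619162 -0.24292879  0.045     ]
 [ 0.67767228 -0.30094531  0.045     ]
 [ 0.64096601 -0.39631588  0.045     ]
 [ 0.50032848 -0.33654461  0.045     ]]
0.15291400918839698 -22.296902360588646
0.10219049281565885 -111.05074081727555
```

View pics/m.png

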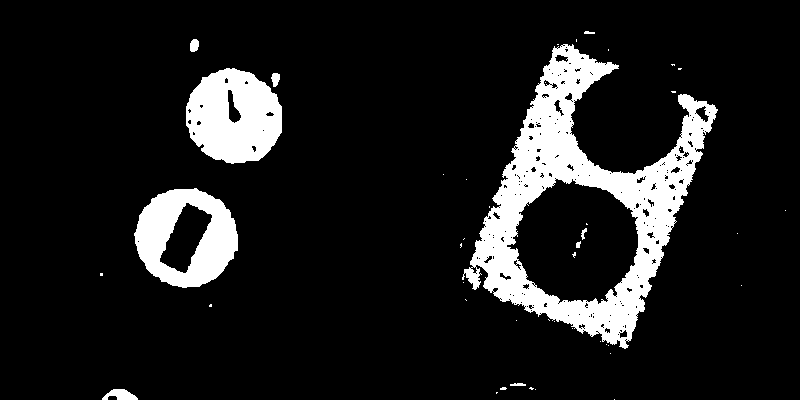

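View pics/hd.png

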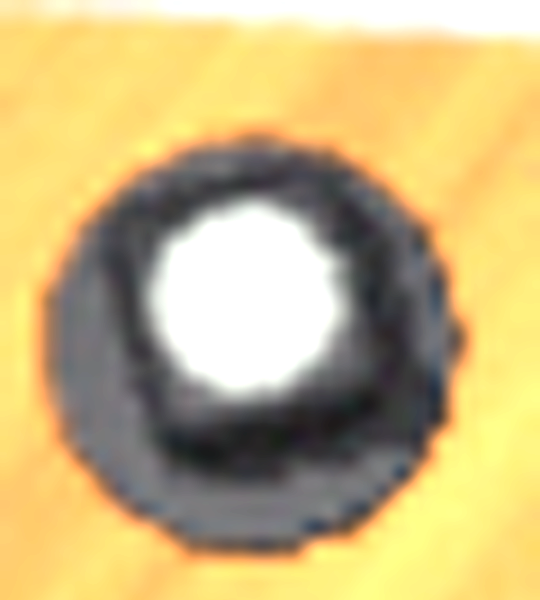

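Run:
```python
from h import *
f=lambda p:(np.asarray(p,float)+.5)/18-.5+[295,195]
w=T.on(f([(115,215),(330,170),(390,395),(165,430)]),.143)
print(w)
for i in range(4):
    e=w[(i+1)%4]-w[i];print(np.linalg.norm(e),np.degrees(np.arctan2(e[1],e[0])))
print(T.on(f((247,297)),.143),w.mean(0))
```

```text
[[ 0.51373785  0.02233316  0.143     ]
 [ 0.51869517 -0.0006651   0.143     ]
 [ 0.4945067  -0.0071796   0.143     ]
 [ 0.49067077  0.01683165  0.143     ]]
0.02352647359668673 -77.83590066610142
0.025050357778516927 -164.9266037382279
0.024315722979065556 99.07661602897369
0.02371405675142194 13.41447918648892
[[0.50497288 0.00815872 0.143     ]] [0.50440262 0.00783003 0.143     ]
```

Emit:
play_rows --plan '[[[0, 50, 49, -8.75, 0, 0], [0, 50, 49, -8.75, 0, 0], [0, 50, 49, -8.75, 0, 0], [0, 50, 49, -8.75, 0, 0], [0, 50, 49, -8.75, 0, 0]]]' --hand 1

```text
time_s: 0.72
tcp_pos: [0.3151, -0.3302, 0.2224]
ee_rot: [[-0.0, -0.933, 0.359], [0.0, 0.359, 0.933], [-1.0, 0.0, 0.0]]
wrist_force: [0.6, 0.2, -0.1]
gripper_width: 1.001
```

```bash
cat >> h.py <<'E'
from scipy.spatial.transform import Rotation as Ro
def goal(p,yaw,tilt=None):
    s=r.sense();R=s['ee_rot'];y=np.radians(yaw)
    G=np.c_[[0,0,-1],[np.cos(y),np.sin(y),0],[np.sin(y),-np.cos(y),0]]
    if np.linalg.det(G)<0:G[:,2]*=-1
    print("t",round(s['time_s'],2),"tcp",s['tcp_pos'].round(4),"yaw",np.degrees(np.arctan2(R[1,1],R[0,1])).round(2),"q6",s['joints'][5].round(1),"F",s['wrist_force'].round(1),"w",round(s['gripper_width'],3))
    print("shift cm",(R.T@(np.array(p)-s['tcp_pos'])*100).round(2),"turn",(Ro.from_matrix(R.T@G).as_rotvec(degrees=True)/10).round(3))
E
python3 - <<'E'
from h import *
goal([.5045,.008,.18],192.4)
E
```

```text
t 0.72 tcp [ 0.3151 -0.3302  0.2224] yaw 158.93 q6 4.8 F [ 0.6  0.2 -0.1] w 1.001
shift cm [ 4.24 -5.52 38.37] turn [-3.347e+00  1.000e-03 -0.000e+00]
```

Emit:
play_rows --plan '[[[4.2, -5.5, 38.4, -3.35, 0, 0], [4.2, -5.5, 38.4, -3.35, 0, 0], [4.2, -5.5, 38.4, -3.35, 0, 0], [4.2, -5.5, 38.4, -3.35, 0, 0], [4.2, -5.5, 38.4, -3.35, 0, 0]]]'

```text
time_s: 1.35
tcp_pos: [0.4683, -0.0598, 0.1887]
ee_rot: [[0.0, -0.978, -0.21], [0.0, -0.21, 0.978], [-1.0, -0.0, -0.0]]
wrist_force: [0.6, -0.8, -1.1]
gripper_width: 1.003
```

Run:
```python
from h import *
goal([.5045,.008,.17],192.4)
```

```text
t 1.35 tcp [ 0.4683 -0.0598  0.1887] yaw -167.86 q6 -0.4 F [ 0.6 -0.8 -1.1] w 1.003
shift cm [ 1.87 -4.96  5.87] turn [-0.026 -0.     0.001]
```

Run:
```python
from h import *
print(r.sense()['joints'].round(1))
```

```text
[ 12.5   8.8 -23.2   0.  -58.   -0.4]
```

Emit:
play_rows --plan '[[[0.5, -4.95, 5.85, -0.05, 0, 0], [1.8, -4.95, 5.85, -0.05, 0, 0], [1.8, -4.95, 5.85, -0.05, 0, 0]]]'

```text
time_s: 1.72
tcp_pos: [0.5028, 0.0061, 0.1692]
ee_rot: [[-0.004, -0.976, -0.219], [-0.001, -0.219, 0.976], [-1.0, 0.004, -0.0]]
wrist_force: [0.2, -0.2, 0.8]
gripper_width: 1.005
```

Run:
```python
from h import *
print(r.sense()['joints'].round(1))
goal([.5045,.008,.104],192.4)
```

```text
[ 19.2  13.1 -20.8  -0.  -56.4  -6.5]
t 1.73 tcp [0.5028 0.0061 0.1692] yaw -167.34 q6 -6.5 F [ 0.2 -0.2  0.8] w 1.005
shift cm [ 6.52 -0.23  0.15] turn [ 0.026 -0.    -0.025]
```

Emit:
play_rows --plan '[[[3, -0.2, 0.15, 0, 0, 0], [6.5, -0.2, 0.15, 0, 0, 0], [6.5, -0.2, 0.15, 0, 0, 0]]]'

```text
time_s: 2.1
tcp_pos: [0.5029, 0.0056, 0.1041]
ee_rot: [[-0.006, -0.976, -0.216], [-0.002, -0.216, 0.976], [-1.0, 0.007, -0.0]]
wrist_force: [-0.5, -0.3, 1.3]
gripper_width: 1.001
```

Run:
```python
from h import *
goal([.5045,.008,.104],192.4)
p,d=r.capture("side");cv2.imwrite("pics/side1.png",cv2.resize(p[100:300,230:430],(600,600)))
p,d=r.capture("top");cv2.imwrite("pics/top1.png",cv2.resize(p[150:280,240:370],(600,600)))
```

```text
t 2.1 tcp [0.5029 0.0056 0.1041] yaw -167.54 q6 -6.7 F [-0.5 -0.3  1.3] w 1.001
shift cm [ 0.01 -0.2   0.2 ] turn [ 0.006 -0.002 -0.038]
```

View pics/side1.png

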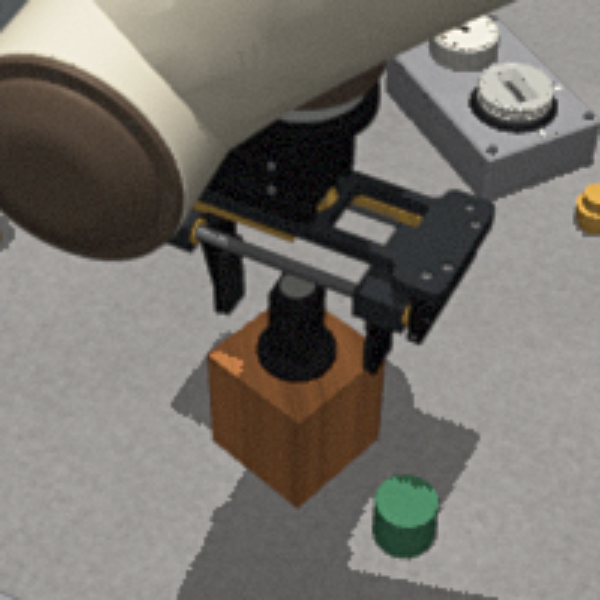

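Emit:
play_rows --plan '[[[0, -0.2, 0.2, 0, 0, -0.03], [0, -0.2, 0.2, 0, 0, -0.03]]]'

```text
time_s: 2.45
tcp_pos: [0.5078, 0.0102, 0.1072]
ee_rot: [[0.008, -0.976, -0.218], [0.002, -0.218, 0.976], [-1.0, -0.008, 0.0]]
wrist_force: [0.5, -0.2, -0.1]
gripper_width: 1.002
```

Run:
```python
from h import *
goal([.5045,.008,.104],192.4)
```

```text
t 2.45 tcp [0.5078 0.0102 0.1072] yaw -167.4 q6 -7.0 F [ 0.5 -0.2 -0.1] w 1.002
shift cm [ 0.31  0.37 -0.14] turn [0.02  0.001 0.045]
```

View pics/top1.png

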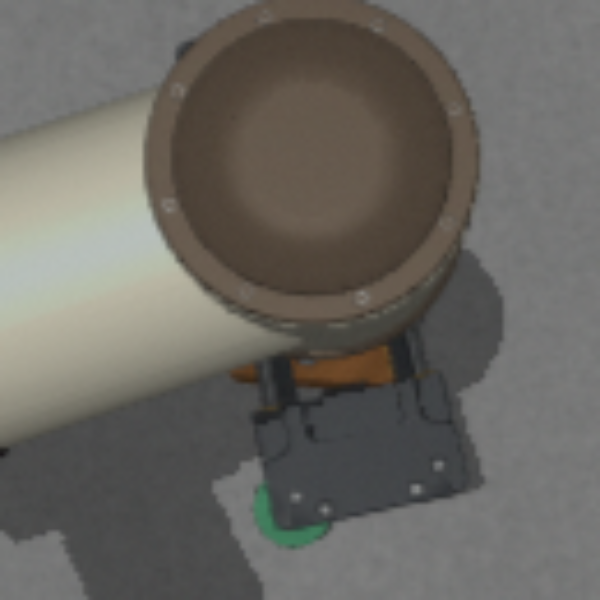

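Emit:
play_rows --plan '[[[0, 0, 0, 0, 0, 0], [0, 0, 0, 0, 0, 0]]]'

```text
time_s: 2.7
tcp_pos: [0.5072, 0.0101, 0.1062]
ee_rot: [[0.006, -0.976, -0.218], [0.001, -0.218, 0.976], [-1.0, -0.006, 0.0]]
wrist_force: [0.2, -0.3, -0.2]
gripper_width: 1.001
```

Run:
```python
from h import *
goal([.5045,.008,.104],192.4)
r.capture("side")
goal([.5045,.008,.104],192.4)
```

```text
t 2.7 tcp [0.5072 0.0101 0.1062] yaw -167.39 q6 -7.0 F [ 0.2 -0.3 -0.2] w 1.001
shift cm [ 0.21  0.31 -0.15] turn [0.021 0.    0.032]
t 2.75 tcp [0.5072 0.0101 0.1061] yaw -167.39 q6 -6.9 F [ 0.5  0.3 -0.6] w 1.0
shift cm [ 0.2   0.31 -0.15] turn [0.021 0.    0.031]
```

Emit:
play_rows --plan '[[[0.2, 0.3, -0.15, 0, 0, 0.03], [0.2, 0.3, -0.15, 0, 0, 0.03]]]'

```text
time_s: 3.0
tcp_pos: [0.5042, 0.0077, 0.1036]
ee_rot: [[-0.001, -0.976, -0.218], [-0.0, -0.218, 0.976], [-1.0, 0.001, 0.0]]
wrist_force: [-0.4, 0.4, -0.6]
gripper_width: 0.998
```

Run:
```python
from h import *
goal([.5045,.008,.104],192.4)
```

```text
t 3.0 tcp [0.5042 0.0077 0.1036] yaw -167.41 q6 -6.8 F [-0.4  0.4 -0.6] w 0.998
shift cm [-0.04 -0.04  0.02] turn [ 0.019  0.    -0.005]
```

Well placed. Close the fingers.

Emit:
play_rows --plan '[[[0, 0, 0, 0, 0, 0], [0, 0, 0, 0, 0, 0], [0, 0, 0, 0, 0, 0], [0, 0, 0, 0, 0, 0], [0, 0, 0, 0, 0, 0]]]' --hand 0

```text
time_s: 3.62
tcp_pos: [0.5046, 0.0079, 0.1039]
ee_rot: [[0.0, -0.976, -0.218], [-0.0, -0.218, 0.976], [-1.0, -0.0, -0.0]]
wrist_force: [0.5, 0.0, -1.0]
gripper_width: 0.519
```

Run:
```python
from h import *
goal([.5045,.008,.104],192.4);print(r.sense()['moment'].round(2))
```

```text
t 3.62 tcp [0.5046 0.0079 0.1039] yaw -167.4 q6 -6.8 F [ 0.5  0.  -1. ] w 0.519
shift cm [-0.01  0.    0.01] turn [ 0.02 -0.    0.  ]
[0.03 0.16 0.  ]
```

Emit:
play_rows --plan '[[[0, 0, 0, 0, 0, 0], [0, 0, 0, 0, 0, 0], [0, 0, 0, 0, 0, 0], [0, 0, 0, 0, 0, 0]]]'

```text
time_s: 4.12
tcp_pos: [0.5045, 0.0079, 0.1039]
ee_rot: [[-0.0, -0.976, -0.218], [0.0, -0.218, 0.976], [-1.0, 0.0, 0.0]]
wrist_force: [0.0, -0.2, -0.0]
gripper_width: 0.316
```

Run:
```python
from h import *
goal([.5045,.008,.104],192.4);print(r.sense()['moment'].round(2))
```

```text
t 4.12 tcp [0.5045 0.0079 0.1039] yaw -167.4 q6 -6.8 F [ 0.  -0.2 -0. ] w 0.316
shift cm [-0.01 -0.    0.01] turn [ 0.02  0.   -0.  ]
[0.02 0.11 0.02]
```

Emit:
play_rows --plan '[[[0, 0, 0, 0, 0, 0], [-3, 0, 0, 0, 0, 0], [-8, 0, 0, 0, 0, 0], [-12, 0, 0, 0, 0, 0], [-12, 0, 0, 0, 0, 0]]]'

```text
time_s: 4.75
tcp_pos: [0.5064, 0.0083, 0.2273]
ee_rot: [[0.008, -0.976, -0.218], [0.002, -0.218, 0.976], [-1.0, -0.008, 0.0]]
wrist_force: [-0.3, -0.1, -1.8]
gripper_width: 0.308
```

Run:
```python
from h import *
goal([.5045,.008,.104],192.4)
p,d=r.capture("side");cv2.imwrite("pics/side2r.png",p);cv2.imwrite("pics/side2.png",cv2.resize(p[60:260,230:430],(600,600)))
```

```text
t 4.75 tcp [0.5064 0.0083 0.2273] yaw -167.38 q6 -6.8 F [-0.3 -0.1 -1.8] w 0.308
shift cm [12.33  0.29  0.  ] turn [0.022 0.002 0.044]
```

View pics/side2.png

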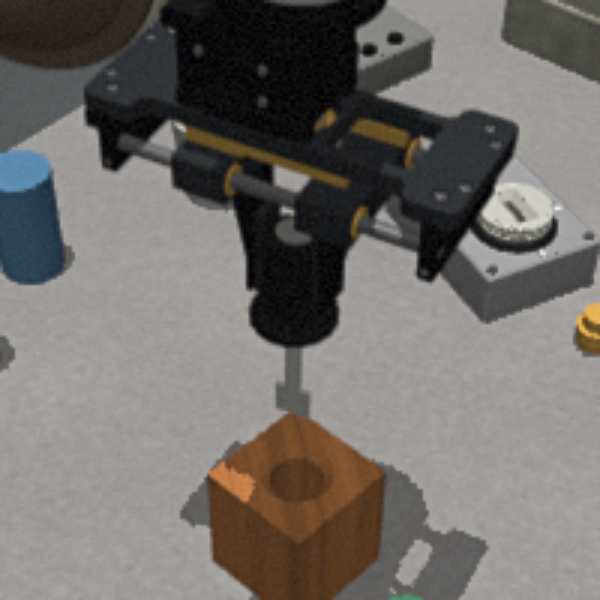

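Run:
```python
from h import *
tip=np.array([.505,.008,.2273-.092])
for y in(12.4,102.4):
    d=.01*np.array([np.cos(np.radians(y)),np.sin(np.radians(y)),0])
    print(y,(S.px([tip-d,tip,tip+d])-[230,60])*3)
```

```text
12.4 [[310.58195014 418.90272462]
 [294.85919671 412.72699926]
 [279.26240914 406.60075191]]
102.4 [[303.10622077 401.39199991]
 [294.85919671 412.72699926]
 [286.48759371 424.23322428]]
```

The blade runs along the jaw direction: its tip ends at crop (277,408) and (308,415) match the 12.4° hypothesis. Moving over the selector with jaw yaw 153.1°.

Run:
```python
from h import *
goal([.5622,-.3102,.2],153.1)
```

```text
t 4.8 tcp [0.5048 0.0082 0.2249] yaw -167.41 q6 -6.8 F [ 0.1  0.1 -2.7] w 0.313
shift cm [  2.45   1.34 -32.32] turn [3.949 0.01  0.013]
```

Emit:
play_rows --plan '[[[1, 1.35, -6, 0.95, 0, 0.01], [2, 1.35, -12, 1.9, 0, 0.01], [2.4, 1.35, -18, 2.85, 0, 0.01], [2.4, 1.35, -24, 3.8, 0, 0.01], [2.4, 1.35, -29, 3.95, 0, 0.01]]]'

```text
time_s: 5.42
tcp_pos: [0.5537, -0.2799, 0.1972]
ee_rot: [[-0.006, -0.891, 0.455], [0.002, 0.455, 0.891], [-1.0, 0.006, -0.001]]
wrist_force: [-0.0, 0.2, -0.7]
gripper_width: 0.308
```

Run:
```python
from h import *
goal([.5622,-.3102,.195],153.1)
```

```text
t 5.42 tcp [ 0.5537 -0.2799  0.1972] yaw 152.94 q6 -15.1 F [-0.   0.2 -0.7] w 0.308
shift cm [ 0.21 -2.14 -2.31] turn [-0.016 -0.006 -0.035]
```

Emit:
play_rows --plan '[[[0.2, -2.1, -2.3, 0, 0, 0], [0.2, -2.1, -2.3, 0, 0, 0], [0.2, -2.1, -2.3, 0, 0, 0], [0.2, -2.1, -2.3, 0, 0, 0]]]'

```text
time_s: 5.92
tcp_pos: [0.5627, -0.307, 0.1975]
ee_rot: [[-0.003, -0.892, 0.451], [0.001, 0.451, 0.892], [-1.0, 0.003, -0.001]]
wrist_force: [-0.9, 0.5, -1.1]
gripper_width: 0.312
```

Run:
```python
from h import *
goal([.5622,-.3102,.195],153.1)
p,d=r.capture("side");cv2.imwrite("pics/side3r.png",p);cv2.imwrite("pics/side3.png",cv2.resize(p[50:170,340:460],(600,600),interpolation=cv2.INTER_CUBIC))
p,d=r.capture("top");cv2.imwrite("pics/top3r.png",p);cv2.imwrite("pics/top3.png",cv2.resize(p[130:250,400:520],(600,600),interpolation=cv2.INTER_CUBIC))
goal([.5622,-.3102,.195],153.1)
tcp=r.sense()['tcp_pos'];R=r.sense()['ee_rot']
tip=tcp+R@[.092,0,0];d=R@[0,.01,0]
print((S.px([tip-d,tip,tip+d,[.5622,-.3102,.063]])-[340,50])*5)
```

```text
t 5.92 tcp [ 0.5627 -0.307   0.1975] yaw 153.17 q6 -12.7 F [-0.9  0.5 -1.1] w 0.312
shift cm [ 0.25 -0.11 -0.31] turn [ 0.007 -0.003 -0.015]
t 6.03 tcp [ 0.5629 -0.3071  0.1981] yaw 153.18 q6 -12.6 F [ 0.3  0.1 -0.8] w 0.309
shift cm [ 0.31 -0.08 -0.31] turn [ 0.008 -0.003 -0.009]
[[303.74996061 298.16870594]
 [315.08331606 311.21975848]
 [326.55881172 324.4344942 ]
 [307.91621976 388.21998435]]
```

View pics/side3.png

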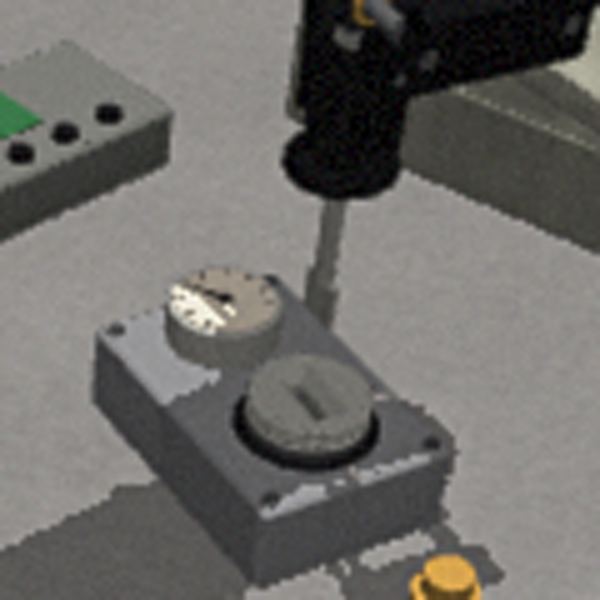

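View pics/top3.png

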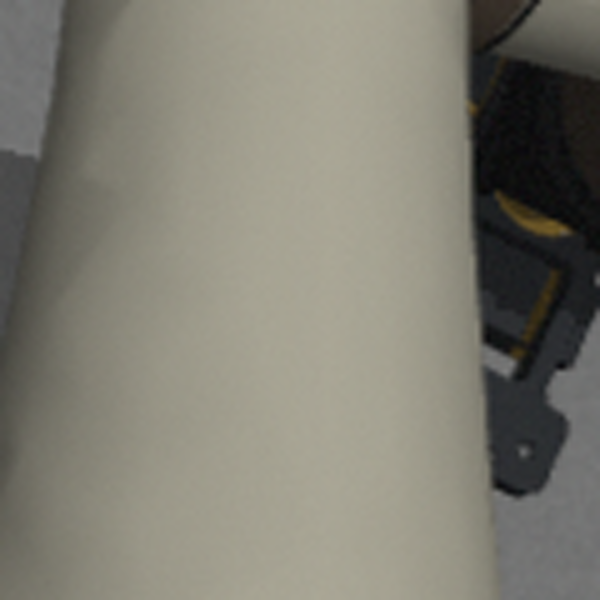

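Run:
```python
from h import *
s=cv2.imread("pics/side0.png");x0,y0,U=380,110,12
a=cv2.resize(s[y0:y0+45,x0:x0+45],None,fx=U,fy=U,interpolation=cv2.INTER_CUBIC)
q=T.on([[0,0]],0) 
c=np.array([.5622,-.3102,.063]);g=lambda P:((S.px(P)-[x0,y0]+.5)*U-.5)
th=np.linspace(0,2*np.pi,60)
circ=c+.028*np.c_[np.cos(th),np.sin(th),0*th]
an=np.radians(-26.9);ex=np.array([np.cos(an),np.sin(an),0]);ey=np.array([-np.sin(an),np.cos(an),0])
def rect(z,l,w):
    o=np.array([c[0],c[1],z]);return np.array([o+i*l/2*ex+j*w/2*ey for i,j in((1,1),(1,-1),(-1,-1),(-1,1))])
for P,col in((circ,(0,0,255)),(rect(.063,.038,.018),(0,255,0)),(rect(.057,.026,.006),(255,0,0))):
    cv2.polylines(a,[g(P).round().astype(int)],True,col,1)
cv2.imwrite("pics/ov.png",a)
```

```text
(no output)
```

View pics/ov.png

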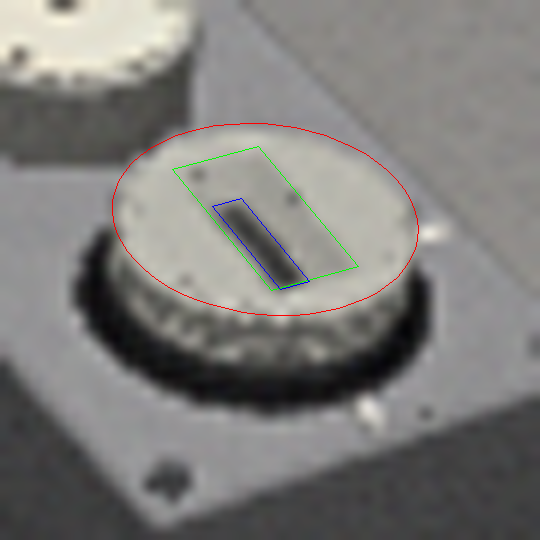

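Both views agree on the selector to within a pixel. Descending the blade into the slot.

Emit:
play_rows --plan '[[[1, -0.1, -0.3, 0, 0, -0.01], [2.5, -0.1, -0.3, 0, 0, -0.01], [3.5, -0.1, -0.3, 0, 0, -0.01], [3.5, -0.1, -0.3, 0, 0, -0.01]]]'

```text
time_s: 6.52
tcp_pos: [0.5616, -0.3109, 0.1611]
ee_rot: [[-0.003, -0.892, 0.453], [0.0, 0.453, 0.892], [-1.0, 0.003, -0.001]]
wrist_force: [-0.9, -0.3, -0.7]
gripper_width: 0.316
```

Run:
```python
from h import *
goal([.5622,-.3102,.146],153.1)
```

```text
t 6.53 tcp [ 0.5616 -0.3109  0.1611] yaw 153.09 q6 -12.4 F [-0.9 -0.3 -0.7] w 0.316
shift cm [ 1.51 -0.03  0.09] turn [-0.001 -0.006 -0.018]
```

Emit:
play_rows --plan '[[[0.4, 0, 0.05, 0, 0, 0], [0.8, 0, 0.05, 0, 0, 0], [1.2, 0, 0.05, 0, 0, 0], [1.5, 0, 0.05, 0, 0, 0], [1.5, 0, 0.05, 0, 0, 0]]]'

```text
time_s: 7.15
tcp_pos: [0.5625, -0.3107, 0.1476]
ee_rot: [[-0.001, -0.892, 0.452], [-0.0, 0.452, 0.892], [-1.0, 0.0, -0.001]]
wrist_force: [-0.8, 0.4, -1.1]
gripper_width: 0.31
```

Run:
```python
from h import *
goal([.5622,-.3102,.1445],153.1);print(r.sense()['moment'].round(2))
p,d=r.capture("side");cv2.imwrite("pics/side4.png",cv2.resize(p[60:160,350:450],(600,600),interpolation=cv2.INTER_CUBIC))
goal([.5622,-.3102,.1445],153.1);print(r.sense()['moment'].round(2))
```

```text
t 7.15 tcp [ 0.5625 -0.3107  0.1476] yaw 153.1 q6 -12.4 F [-0.8  0.4 -1.1] w 0.31
shift cm [0.31 0.05 0.03] turn [-0.    -0.004 -0.002]
[ 0.    0.04 -0.03]
t 7.2 tcp [ 0.5626 -0.3108  0.1478] yaw 153.1 q6 -12.4 F [-0.5 -0.8 -2.6] w 0.31
shift cm [0.33 0.07 0.03] turn [ 0.    -0.004  0.   ]
[0.02 0.04 0.02]
```

View pics/side4.png

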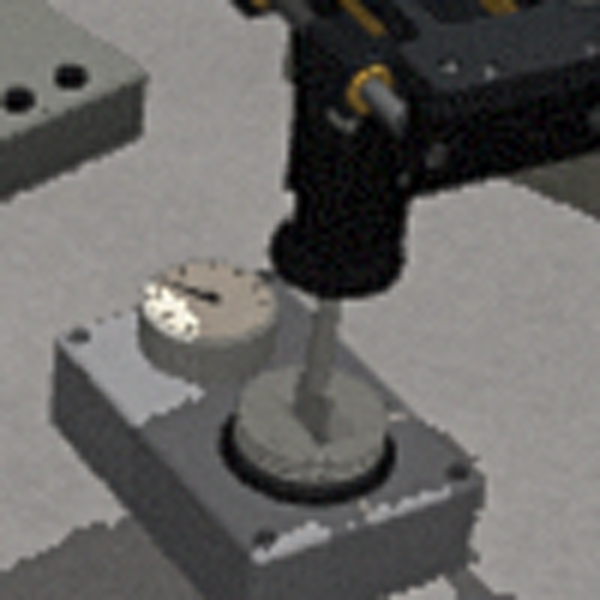

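The blade is in the flare at about (320,420). Going the last 3 mm.

Emit:
play_rows --plan '[[[0.15, 0.05, 0.03, 0, 0, 0], [0.3, 0.05, 0.03, 0, 0, 0], [0.35, 0.05, 0.03, 0, 0, 0], [0.35, 0.05, 0.03, 0, 0, 0]]]'

```text
time_s: 7.7
tcp_pos: [0.5623, -0.3103, 0.1443]
ee_rot: [[-0.0, -0.892, 0.452], [-0.001, 0.452, 0.892], [-1.0, -0.0, -0.001]]
wrist_force: [-0.5, 0.0, -1.6]
gripper_width: 0.313
```

Run:
```python
from h import *
goal([.5622,-.3102,.1445],153.1);print(r.sense()['moment'].round(2))
```

```text
t 7.7 tcp [ 0.5623 -0.3103  0.1443] yaw 153.1 q6 -12.5 F [-0.5  0.  -1.6] w 0.313
shift cm [-0.02  0.01 -0.  ] turn [ 0.    -0.004  0.   ]
[ 0.04  0.07 -0.01]
```

Emit:
play_rows --plan '[[[0, 0, 0, 0.9, 0, 0], [0, 0, 0, 1.8, 0, 0], [0, 0, 0, 2.7, 0, 0], [0, 0, 0, 3.6, 0, 0], [0, 0, 0, 4.5, 0, 0]]]'

```text
time_s: 8.32
tcp_pos: [0.5622, -0.3104, 0.1445]
ee_rot: [[-0.0, -0.306, 0.952], [-0.001, 0.952, 0.306], [-1.0, -0.001, -0.001]]
wrist_force: [0.5, -0.9, -1.7]
gripper_width: 0.311
```

Run:
```python
from h import *
goal([.5622,-.3102,.1445],153.1-94.1);print(r.sense()['moment'].round(2))
```

```text
t 8.32 tcp [ 0.5622 -0.3104  0.1445] yaw 107.83 q6 -57.7 F [ 0.5 -0.9 -1.7] w 0.311
shift cm [-0.    0.02  0.  ] turn [ 4.883e+00 -2.000e-03  6.000e-03]
[-0.16  0.12  0.12]
```

Emit:
play_rows --plan '[[[0, 0, 0, 0.9, 0, 0], [0, 0, 0, 1.8, 0, 0], [0, 0, 0, 2.7, 0, 0], [0, 0, 0, 3.6, 0, 0], [0, 0, 0, 4.4, 0, 0]]]'

```text
time_s: 8.95
tcp_pos: [0.562, -0.3104, 0.1444]
ee_rot: [[-0.001, 0.441, 0.898], [-0.001, 0.898, -0.441], [-1.0, -0.001, -0.001]]
wrist_force: [-0.5, -0.5, -0.5]
gripper_width: 0.31
```

Run:
```python
from h import *
goal([.5622,-.3102,.1445],153.1-94.1);print(r.sense()['moment'].round(3))
p,d=r.capture("side");cv2.imwrite("pics/side5.png",cv2.resize(p[60:160,350:450],(600,600),interpolation=cv2.INTER_CUBIC))
```

```text
t 8.95 tcp [ 0.562  -0.3104  0.1444] yaw 63.85 q6 -101.7 F [-0.5 -0.5 -0.5] w 0.31
shift cm [-0.01  0.03  0.01] turn [ 0.485 -0.003  0.007]
[-0.236  0.253  0.024]
```

View pics/side5.png

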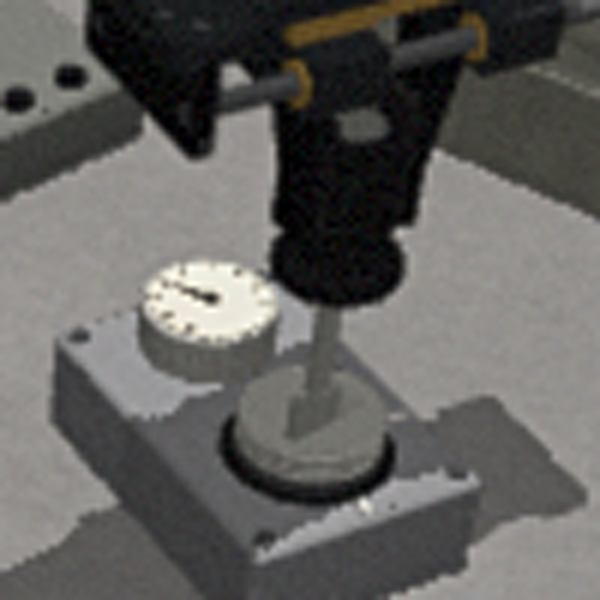

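Emit:
play_rows --plan '[[[0, 0.03, 0, 0.25, 0, 0], [0, 0.03, 0, 0.5, 0, 0], [0, 0.03, 0, 0.5, 0, 0]]]'

```text
time_s: 9.38
tcp_pos: [0.562, -0.3102, 0.1444]
ee_rot: [[-0.001, 0.512, 0.859], [-0.001, 0.859, -0.512], [-1.0, -0.001, -0.001]]
wrist_force: [-1.4, -1.9, 0.6]
gripper_width: 0.311
```

Run:
```python
from h import *
goal([.5622,-.3102,.1445],153.1-94.1);s=r.sense();print(s['moment'].round(3),s['effort'].round(2))
```

```text
t 9.38 tcp [ 0.562  -0.3102  0.1444] yaw 59.22 q6 -106.4 F [-1.4 -1.9  0.6] w 0.311
shift cm [-0.01  0.01  0.02] turn [ 0.022 -0.004  0.008]
[-0.41   0.455  0.035] [  0.94 -42.53  18.22   3.56   0.32  -0.14]
```

Emit:
play_rows --plan '[[[0, 0, 0, 0.2, 0, 0], [0, 0, 0, 0.2, 0, 0]]]'

```text
time_s: 9.62
tcp_pos: [0.5621, -0.3102, 0.1444]
ee_rot: [[-0.001, 0.543, 0.84], [-0.001, 0.84, -0.543], [-1.0, -0.001, -0.0]]
wrist_force: [-3.0, -1.6, -0.6]
gripper_width: 0.313
```

Run:
```python
from h import *
goal([.5622,-.3102,.1445],153.1-94.1);s=r.sense();print(s['moment'].round(3),s['effort'].round(2))
```

```text
t 9.62 tcp [ 0.5621 -0.3102  0.1444] yaw 57.11 q6 -108.5 F [-3.  -1.6 -0.6] w 0.313
shift cm [-0.01  0.01  0.01] turn [-0.189 -0.003  0.007]
[-0.634  0.74   0.059] [  1.32 -42.35  18.4    3.38   0.53  -0.13]
```

Emit:
play_rows --plan '[[[0, 0, 0, 0.2, 0, 0], [0, 0, 0, 0.2, 0, 0]]]'

```text
time_s: 9.88
tcp_pos: [0.5621, -0.3101, 0.1444]
ee_rot: [[-0.001, 0.572, 0.82], [-0.001, 0.82, -0.572], [-1.0, -0.001, -0.0]]
wrist_force: [-2.4, -1.9, 0.2]
gripper_width: 0.317
```

Run:
```python
from h import *
goal([.5622,-.3102,.1445],153.1-94.1);s=r.sense();print(s['moment'].round(3),s['effort'].round(2))
p,d=r.capture("side");cv2.imwrite("pics/side6.png",cv2.resize(p[105:150,380:425],(540,540),interpolation=cv2.INTER_CUBIC))
```

```text
t 9.88 tcp [ 0.5621 -0.3101  0.1444] yaw 55.08 q6 -110.5 F [-2.4 -1.9  0.2] w 0.317
shift cm [-0.01 -0.01  0.01] turn [-0.392 -0.002  0.006]
[-0.661  0.949  0.068] [  1.6  -42.2   18.57   3.26   0.71  -0.13]
```

View pics/side6.png

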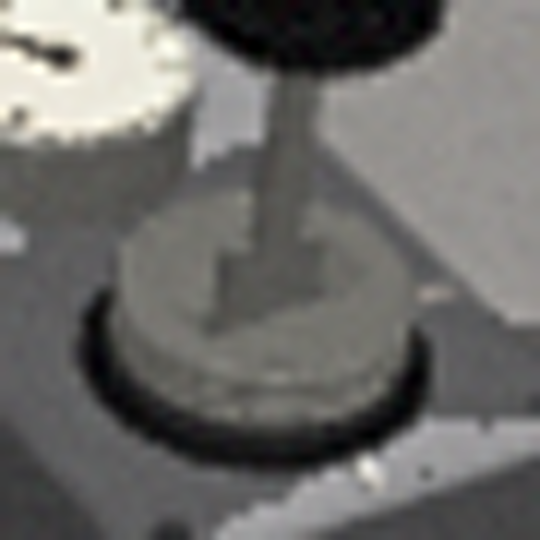

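Run:
```python
from h import *
f=lambda p:(np.asarray(p,float)+.5)/12-.5+[380,105]
w=S.on(f([(205,330),(378,262)]),.063);e=w[1]-w[0];print(w,np.linalg.norm(e),np.degrees(np.arctan2(e[1],e[0])))
s=cv2.imread("pics/side0.png")
c=np.array([.5622,-.3102,.063]);g=lambda P:((S.px(P)-[380,105]+.5)*12-.5)
a=cv2.imread("pics/side6.png");a=cv2.convertScaleAbs(a,alpha=1.8,beta=-60)
for deg,col in((-112.4,(0,255,0)),(-106.4,(0,0,255))):
    an=np.radians(deg);ex=np.array([np.cos(an),np.sin(an),0]);ey=np.array([-np.sin(an),np.cos(an),0])
    P=np.array([c+i*.019*ex+j*.009*ey for i,j in((1,1),(1,-1),(-1,-1),(-1,1))])
    cv2.polylines(a,[g(P).round().astype(int)],True,col,1)
cv2.imwrite("pics/ov6.png",a)
```

```text
[[ 0.5617708  -0.29045652  0.063     ]
 [ 0.54884204 -0.32757791  0.063     ]] 0.03930840841561826 -109.20237134761234
```

View pics/ov6.png

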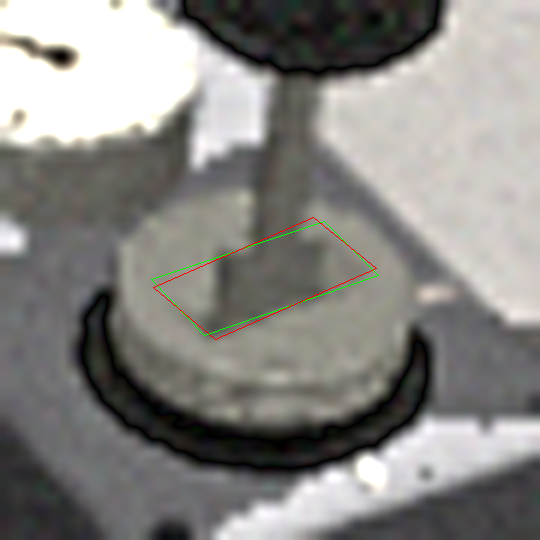

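Emit:
play_rows --plan '[[[0, 0, 0, 0.2, 0, 0], [0, 0, 0, 0.3, 0, 0], [0, 0, 0, 0.3, 0, 0]]]'

```text
time_s: 10.3
tcp_pos: [0.5622, -0.3101, 0.1444]
ee_rot: [[-0.001, 0.614, 0.789], [-0.001, 0.789, -0.614], [-1.0, -0.001, -0.0]]
wrist_force: [-3.5, -1.7, -0.1]
gripper_width: 0.309
```

Run:
```python
from h import *
goal([.5622,-.3102,.1445],153.1-94.1);s=r.sense();print(s['moment'].round(3),s['effort'].round(2))
p,d=r.capture("side");cv2.imwrite("pics/side7f.png",p);cv2.imwrite("pics/side7.png",cv2.convertScaleAbs(cv2.resize(p[105:150,380:425],(540,540),interpolation=cv2.INTER_CUBIC),alpha=1.8,beta=-60))
```

```text
t 10.3 tcp [ 0.5622 -0.3101  0.1444] yaw 52.1 q6 -113.5 F [-3.5 -1.7 -0.1] w 0.309
shift cm [-0.01 -0.01  0.01] turn [-0.69  -0.002  0.006]
[-0.836  1.285  0.111] [  1.94 -41.99  18.81   3.05   0.98  -0.17]
```

View pics/side7.png

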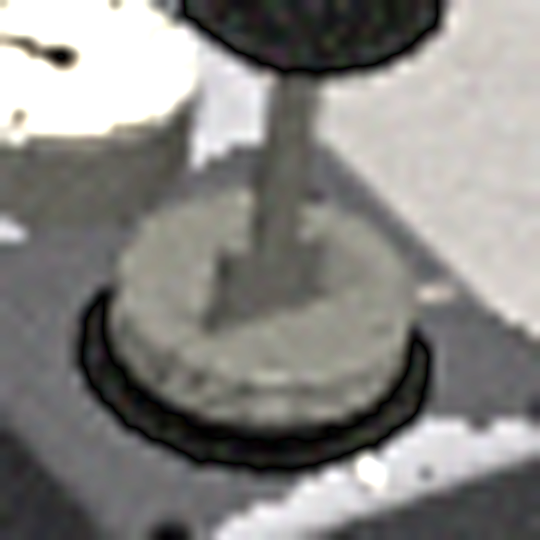

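View pics/side7f.png

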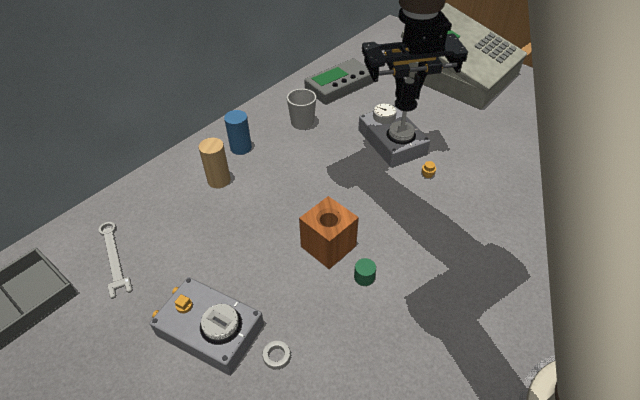

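Emit:
play_rows --plan '[[[0, 0, 0, -0.6, 0, 0], [0, 0, 0, -1.1, 0, 0], [0, 0, 0, -1.1, 0, 0]]]'

```text
time_s: 10.72
tcp_pos: [0.5634, -0.3094, 0.1441]
ee_rot: [[0.002, 0.454, 0.891], [0.0, 0.891, -0.454], [-1.0, 0.001, 0.002]]
wrist_force: [-0.5, 0.5, -1.4]
gripper_width: 0.315
```

Run:
```python
from h import *
goal([.5622,-.3102,.1445],67.6);s=r.sense();print(s['moment'].round(3),s['effort'].round(2))
```

```text
t 10.72 tcp [ 0.5634 -0.3094  0.1441] yaw 63.02 q6 -102.6 F [-0.5  0.5 -1.4] w 0.315
shift cm [-0.04 -0.13 -0.07] turn [-0.458  0.01  -0.006]
[-0.02   0.116  0.021] [ -0.06 -43.02  18.13   4.16   0.08   0.15]
```

Emit:
play_rows --plan '[[[-0.6, -0.1, -0.05, 0, 0, 0], [-1.5, -0.1, -0.05, 0, 0, 0], [-4, -0.1, -0.05, 0, 0, 0], [-7, -0.1, -0.05, 0, 0, 0], [-7, -0.1, -0.05, 0, 0, 0]]]'

```text
time_s: 11.35
tcp_pos: [0.5635, -0.3113, 0.2184]
ee_rot: [[0.008, 0.453, 0.892], [-0.003, 0.892, -0.453], [-1.0, 0.0, 0.008]]
wrist_force: [0.4, 0.2, -0.9]
gripper_width: 0.315
```

Run:
```python
from h import *
goal([.5622,-.3102,.1445],67.6);s=r.sense()
p,d=r.capture("side");cv2.imwrite("pics/side8f.png",p)
U=12;x0,y0=380,85
a=cv2.convertScaleAbs(cv2.resize(p[y0:y0+65,x0:x0+45],None,fx=9,fy=9,interpolation=cv2.INTER_CUBIC),alpha=1.8,beta=-50)
b=a.copy()
c=np.array([.5622,-.3102,.063]);g=lambda P:((S.px(P)-[x0,y0]+.5)*9-.5)
for deg,col in((-112.4,(0,255,0)),(-106.4,(0,0,255))):
    an=np.radians(deg);ex=np.array([np.cos(an),np.sin(an),0]);ey=np.array([-np.sin(an),np.cos(an),0])
    for z,l,w in((.063,.019,.009),(.057,.013,.003)):
        o=np.array([c[0],c[1],z]);P=np.array([o+i*l*ex+j*w*ey for i,j in((1,1),(1,-1),(-1,-1),(-1,1))])
        cv2.polylines(b,[g(P).round().astype(int)],True,col,1)
R=s['ee_rot'];tip=s['tcp_pos']+R@[.092,0,0];d=R@[0,.01,0]
cv2.polylines(b,[g([tip-d,tip+d]).round().astype(int)],False,(255,0,255),1)
cv2.imwrite("pics/side8.png",np.hstack([a,b])[:600])
```

```text
t 11.35 tcp [ 0.5635 -0.3113  0.2184] yaw 63.09 q6 -102.4 F [ 0.4  0.2 -0.9] w 0.315
shift cm [ 7.39  0.04 -0.23] turn [-0.451  0.048 -0.001]
```

View pics/side8.png

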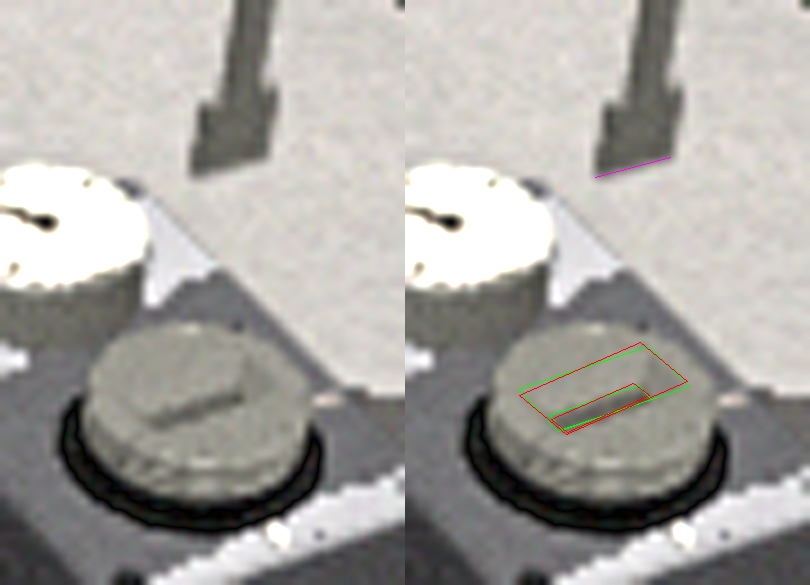

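Run:
```python
from h import *
goal([.5045,.008,.225],192.4)
```

```text
t 11.4 tcp [ 0.5624 -0.3107  0.2161] yaw 63.07 q6 -102.4 F [-0.3  0.5 -2. ] w 0.311
shift cm [ -0.95  25.79 -19.59] turn [-12.933   0.016   0.024]
```

Emit:
play_rows --plan '[[[-0.9, 3, -2.3, -1, 0, 0], [-0.9, 6.5, -4.9, -2, 0, 0], [-0.9, 10, -7.6, -3, 0, 0], [-0.9, 13.5, -10.3, -4, 0, 0], [-0.9, 17, -12.9, -5, 0, 0]]]'

```text
time_s: 12.02
tcp_pos: [0.5224, -0.0992, 0.2221]
ee_rot: [[-0.002, -0.397, 0.918], [-0.0, 0.918, 0.397], [-1.0, 0.001, -0.002]]
wrist_force: [-0.0, 1.2, -1.4]
gripper_width: 0.312
```

Run:
```python
from h import *
p,d=r.capture("top");cv2.imwrite("pics/top9.png",p)
goal([.5045,.008,.225],192.4)
```

```text
t 12.07 tcp [ 0.5215 -0.0957  0.2222] yaw 113.8 q6 -73.2 F [-2.7  1.8 -3.3] w 0.314
shift cm [-0.26 10.17  2.63] turn [-7.86e+00  4.00e-03 -1.70e-02]
```

View pics/top9.png

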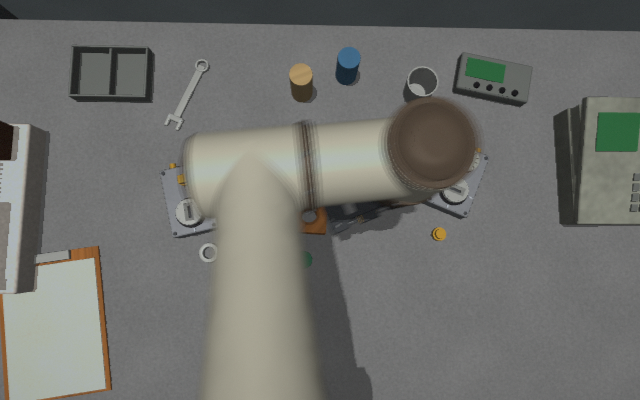

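The wrist still half-covers the selector at (455,190), so I'll continue toward the stand.

Emit:
play_rows --plan '[[[-0.2, 2.5, 0.7, -1, 0, 0], [-0.2, 5, 1.3, -2, 0, 0], [-0.2, 7.5, 2, -3, 0, 0], [-0.2, 9, 2.4, -4, 0, 0], [-0.2, 10, 2.6, -5, 0, 0]]]'

```text
time_s: 12.7
tcp_pos: [0.5073, 0.0023, 0.2241]
ee_rot: [[-0.002, -0.959, 0.285], [-0.001, 0.285, 0.959], [-1.0, 0.002, -0.001]]
wrist_force: [-0.6, -0.4, -1.4]
gripper_width: 0.313
```

Run:
```python
from h import *
p,d=r.capture("top");cv2.imwrite("pics/top10.png",p)
cv2.imwrite("pics/a10.png",cv2.resize(p[130:230,410:510],(600,600),interpolation=cv2.INTER_CUBIC))
goal([.5045,.008,.225],192.4)
```

```text
t 12.75 tcp [0.5073 0.0029 0.2241] yaw 163.68 q6 -35.0 F [-0.3  0.9 -0.6] w 0.312
shift cm [-0.09  0.41  0.41] turn [-2.872e+00 -1.000e-03 -1.100e-02]
```

View pics/a10.png

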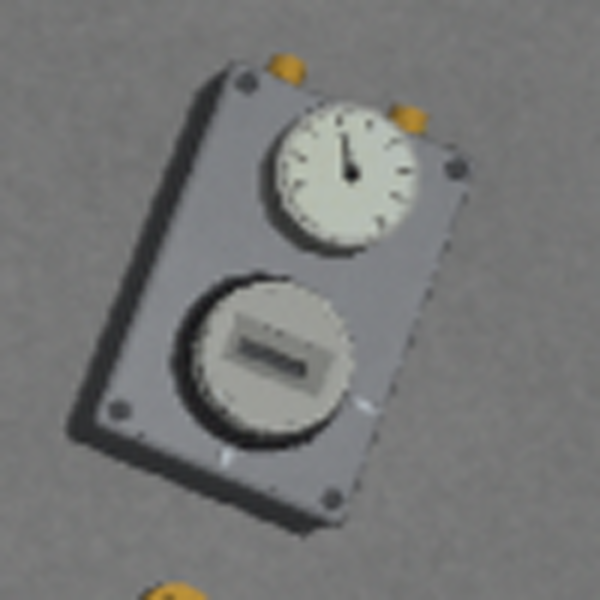

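Unobstructed view of the selector. The slot now runs across the box, about (240,345) to (305,370). Measuring its angle against the unit axis.

Run:
```python
from h import *
U=8;x0,y0=410,130
f=lambda p:(np.asarray(p,float)+.5)/U-.5+[x0,y0]
for n in("top0","top10"):
    t=cv2.imread(f"pics/{n}.png")
    a=cv2.resize(t[y0:y0+100,x0:x0+100],None,fx=U,fy=U,interpolation=cv2.INTER_CUBIC);g=cv2.cvtColor(a,cv2.COLOR_BGR2GRAY)
    for th,z,k in((90,.051,1),(80,.051,1),(134,.063,7),(130,.063,7)):
        m=np.zeros_like(g);cv2.circle(m,(370,475),84,255,-1);m[(g>=th)]=0
        m=cv2.morphologyEx(m,cv2.MORPH_OPEN,np.ones((k,k)))
        c=max(cv2.findContours(m,0,2)[0],key=cv2.contourArea);rc=cv2.minAreaRect(c);w=T.on(f(cv2.boxPoints(rc)),z)
        e=max((w[1]-w[0],w[2]-w[1]),key=np.linalg.norm)
        ys,xs=np.nonzero(cv2.drawContours(np.zeros_like(g),[c],-1,255,-1));W=T.on(f(np.c_[xs,ys]),z)[:,:2];ev=np.linalg.svd(W-W.mean(0),full_matrices=False)[2][0]
        print(n,th,"rect",np.degrees(np.arctan2(e[1],e[0])).round(1)%180-180,"pca",(np.degrees(np.arctan2(ev[1],ev[0]))%180-180).round(1),np.linalg.norm(e).round(4),T.on(f(rc[0]),z)[0].round(4))
# unit axis via corner screws (z=.045) : dark spots
t=cv2.imread("pics/top0.png");a=t[y0:y0+100,x0:x0+100];a=cv2.resize(a,None,fx=U,fy=U,interpolation=cv2.INTER_CUBIC);g=cv2.cvtColor(a,cv2.COLOR_BGR2GRAY)
W=[]
for q in((247,82),(457,168),(332,498),(120,410)):
    cx,cy=int(q[0]*8/6),int(q[1]*8/6);s=g[cy-16:cy+17,cx-16:cx+17].astype(float);wt=np.clip(90-s,0,None);yy,xx=np.mgrid[-16:17,-16:17]
    W.append(T.on(f([cx+(wt*xx).sum()/wt.sum(),cy+(wt*yy).sum()/wt.sum()]),.045)[0])
W=np.array(W)
for i,j in((3,0),(2,1),(0,1),(3,2)):
    e=W[j]-W[i];print(i,j,np.linalg.norm(e).round(4),np.degrees(np.arctan2(e[1],e[0])).round(2))
```

```text
top0 90 rect -27.099999999999994 pca -27.1 0.0258 [ 0.5631 -0.3124  0.051 ]
top0 80 rect -27.0 pca -27.1 0.0248 [ 0.5632 -0.3125  0.051 ]
top0 134 rect -26.69999999999999 pca -26.5 0.0375 [ 0.5621 -0.31    0.063 ]
top0 130 rect -26.69999999999999 pca -26.6 0.0368 [ 0.562  -0.3099  0.063 ]
top10 90 rect -112.3 pca -112.6 0.0262 [ 0.5631 -0.3125  0.051 ]
top10 80 rect -111.5 pca -112.1 0.0248 [ 0.563  -0.3129  0.051 ]
top10 134 rect -111.3 pca -112.9 0.0376 [ 0.5625 -0.3098  0.063 ]
top10 130 rect -111.3 pca -113.1 0.0363 [ 0.5624 -0.31    0.063 ]
3 0 0.134 -22.7
2 1 0.134 -22.56
0 1 0.0842 -112.6
3 2 0.0845 -112.64
```

The selector reads 89.9° ± 0.7° against the unit axis at -22.6°, so it is at its stop. Returning the driver to the stand.

Emit:
play_rows --plan '[[[-0.1, 0.4, 0.4, -1, 0, 0], [-0.1, 0.4, 0.4, -2, 0, 0], [-0.1, 0.4, 0.4, -2.87, 0, 0], [-0.1, 0.4, 0.4, -2.87, 0, 0], [-0.1, 0.4, 0.4, -2.87, 0, 0]]]'

```text
time_s: 13.38
tcp_pos: [0.5052, 0.0063, 0.2258]
ee_rot: [[-0.001, -0.98, -0.201], [-0.001, -0.201, 0.98], [-1.0, 0.001, -0.0]]
wrist_force: [0.1, 0.1, -1.6]
gripper_width: 0.312
```

Run:
```python
from h import *
goal([.5045,.0079,.205],192.5)
```

```text
t 13.38 tcp [0.5052 0.0063 0.2258] yaw -168.4 q6 -7.6 F [ 0.1  0.1 -1.6] w 0.312
shift cm [2.08 0.04 0.17] turn [-0.09  -0.003 -0.006]
```

Emit:
play_rows --plan '[[[1.5, 0.05, 0.15, -0.1, 0, 0], [3, 0.05, 0.15, -0.1, 0, 0], [3, 0.05, 0.15, -0.1, 0, 0], [3, 0.05, 0.15, -0.1, 0, 0]]]'

```text
time_s: 13.88
tcp_pos: [0.5049, 0.0079, 0.1961]
ee_rot: [[-0.0, -0.975, -0.221], [-0.001, -0.221, 0.975], [-1.0, 0.0, -0.001]]
wrist_force: [-0.3, -0.1, -0.8]
gripper_width: 0.307
```

Run:
```python
from h import *
goal([.5045,.0079,.104],192.5)
p,d=r.capture("side");cv2.imwrite("pics/side11.png",cv2.resize(p[140:270,265:395],(600,600)))
goal([.5045,.0079,.104],192.5)
```

```text
t 13.88 tcp [0.5049 0.0079 0.1961] yaw -167.2 q6 -6.6 F [-0.3 -0.1 -0.8] w 0.307
shift cm [9.21 0.03 0.02] turn [ 0.03  -0.005 -0.002]
t 13.93 tcp [0.505  0.0079 0.1964] yaw -167.2 q6 -6.6 F [ 0.3 -0.1 -1.1] w 0.312
shift cm [9.24 0.06 0.02] turn [ 0.03  -0.004  0.002]
```

View pics/side11.png

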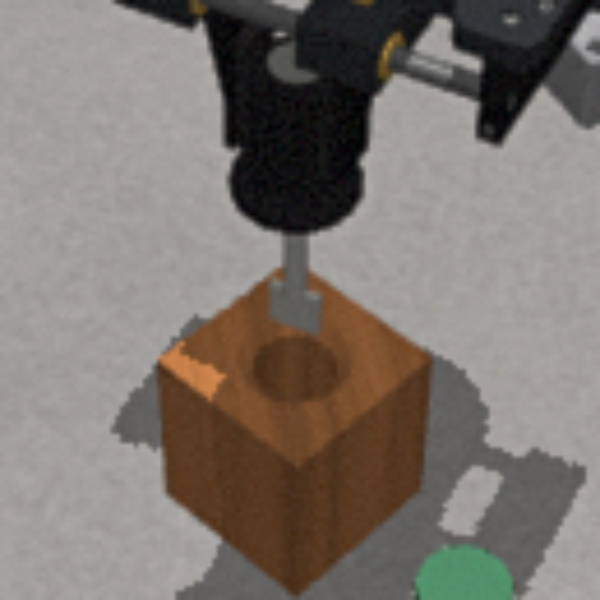

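The blade at (295,325) is centred over the hole at (295,368). Lowering.

Emit:
play_rows --plan '[[[2.5, 0.03, 0, 0, 0, 0], [5, 0.03, 0, 0, 0, 0], [7.5, 0.03, 0, 0, 0, 0], [8.7, 0.03, 0, 0, 0, 0], [8.7, 0.03, 0, 0, 0, 0]]]'

```text
time_s: 14.55
tcp_pos: [0.5044, 0.0077, 0.109]
ee_rot: [[-0.001, -0.975, -0.222], [-0.001, -0.222, 0.975], [-1.0, 0.001, -0.001]]
wrist_force: [0.7, -0.8, -0.6]
gripper_width: 0.31
```

Run:
```python
from h import *
goal([.5045,.0079,.104],192.5)
```

```text
t 14.55 tcp [0.5044 0.0077 0.109 ] yaw -167.19 q6 -6.6 F [ 0.7 -0.8 -0.6] w 0.31
shift cm [ 0.5  -0.02  0.02] turn [ 0.031 -0.005 -0.006]
```

Emit:
play_rows --plan '[[[0.2, 0, 0, 0, 0, 0], [0.35, 0, 0, 0, 0, 0], [0.45, 0, 0, 0, 0, 0], [0.45, 0, 0, 0, 0, 0], [0.45, 0, 0, 0, 0, 0]]]'

```text
time_s: 15.18
tcp_pos: [0.5044, 0.0078, 0.1048]
ee_rot: [[0.0, -0.975, -0.222], [-0.001, -0.222, 0.975], [-1.0, 0.0, -0.001]]
wrist_force: [-0.7, -0.2, -0.4]
gripper_width: 0.313
```

Run:
```python
from h import *
goal([.5045,.0079,.104],192.5)
```

```text
t 15.18 tcp [0.5044 0.0078 0.1048] yaw -167.2 q6 -6.6 F [-0.7 -0.2 -0.4] w 0.313
shift cm [ 0.08 -0.01  0.01] turn [ 0.03  -0.003 -0.   ]
```

Less than 1 mm above rest. Settle it, then release.

Emit:
play_rows --plan '[[[0.08, 0, 0, 0, 0, 0], [0.08, 0, 0, 0, 0, 0]]]'

```text
time_s: 15.42
tcp_pos: [0.5044, 0.0078, 0.1039]
ee_rot: [[0.0, -0.975, -0.222], [-0.001, -0.222, 0.975], [-1.0, 0.0, -0.001]]
wrist_force: [-0.1, -0.1, -0.9]
gripper_width: 0.311
```

Emit:
play_rows --plan '[[[0, 0, 0, 0, 0, 0], [0, 0, 0, 0, 0, 0], [0, 0, 0, 0, 0, 0], [0, 0, 0, 0, 0, 0], [0, 0, 0, 0, 0, 0]]]' --hand 1

```text
time_s: 16.05
tcp_pos: [0.5044, 0.0078, 0.104]
ee_rot: [[-0.0, -0.975, -0.222], [-0.001, -0.222, 0.975], [-1.0, 0.0, -0.001]]
wrist_force: [0.1, 0.7, 0.3]
gripper_width: 0.796
```

Emit:
play_rows --plan '[[[0, 0, 0, 0, 0, 0], [0, 0, 0, 0, 0, 0], [0, 0, 0, 0, 0, 0]]]'

```text
time_s: 16.42
tcp_pos: [0.5044, 0.0078, 0.1039]
ee_rot: [[-0.0, -0.975, -0.222], [-0.001, -0.222, 0.975], [-1.0, 0.0, -0.001]]
wrist_force: [0.0, -0.1, 0.4]
gripper_width: 0.993
```

Emit:
play_rows --plan '[[[-2.5, 0, 0, 0, 0, 0], [-6, 0, 0, 0, 0, 0], [-10, 0, 0, 0, 0, 0], [-14, 0, 0, 0, 0, 0], [-14, 0, 0, 0, 0, 0]]]'

```text
time_s: 17.05
tcp_pos: [0.5063, 0.0082, 0.2475]
ee_rot: [[0.008, -0.975, -0.222], [0.001, -0.222, 0.975], [-1.0, -0.008, -0.001]]
wrist_force: [-0.2, -0.2, -0.5]
gripper_width: 0.997
```

Emit:
play_rows --plan '[[[0, 0, 5, 0, 0, 0], [0, 0, 10, 0, 0, 0], [0, 0, 16, 0, 0, 0], [0, 0, 22, 0, 0, 0], [0, 0, 25, 0, 0, 0]]]'

```text
time_s: 17.68
tcp_pos: [0.4477, 0.2538, 0.2425]
ee_rot: [[-0.002, -0.975, -0.224], [-0.002, -0.224, 0.975], [-1.0, 0.002, -0.001]]
wrist_force: [0.5, 0.2, 0.1]
gripper_width: 1.003
```

Emit:
play_rows --plan '[[[0, 0, 3, 0, 0, 0], [0, 0, 3, 0, 0, 0], [0, 0, 3, 0, 0, 0], [0, 0, 3, 0, 0, 0], [0, 0, 3, 0, 0, 0]]]'

```text
time_s: 18.3
tcp_pos: [0.4425, 0.2801, 0.2438]
ee_rot: [[-0.0, -0.975, -0.22], [-0.001, -0.22, 0.975], [-1.0, 0.0, -0.001]]
wrist_force: [0.1, -0.6, 0.3]
gripper_width: 1.0
```

Run:
```python
from h import *
p,d=r.capture("top");cv2.imwrite("pics/top12.png",p)
q,d=r.capture("side");cv2.imwrite("pics/side12.png",q)
s=r.sense();print(s['time_s'],s['joint_velocities'].round(2),s['wrist_force'].round(2))
```

```text
18.4 [ 0.29  0.    0.13  0.06 -0.06  0.01] [ 0.54  0.03 -0.08]
```

View pics/top12.png

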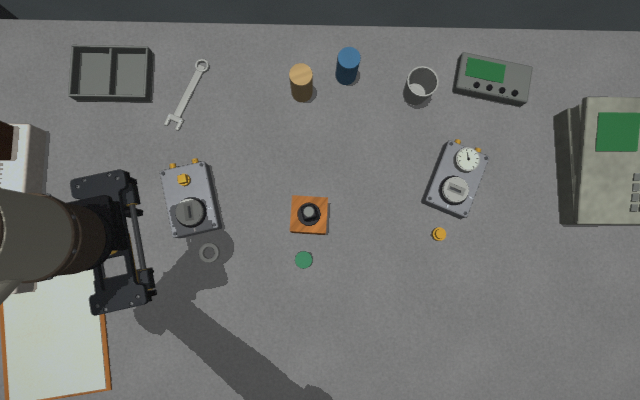

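View pics/side12.png

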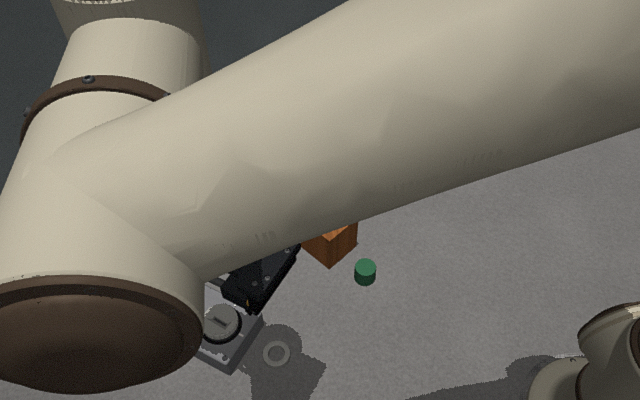

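Run:
```python
from h import *
a=cv2.imread("pics/top0.png")[180:250,275:345];b=cv2.imread("pics/top12.png")[180:250,275:345]
cv2.imwrite("pics/cmp.png",cv2.resize(np.hstack([a,b]),(800,400),interpolation=cv2.INTER_CUBIC))
for i in(a,b):
    m=np.zeros(i.shape[:2],np.uint8);m[18:46,21:47]=(i[18:46,21:47].min(-1)>80)*255;n,l,st,ce=cv2.connectedComponentsWithStats(m);print(st[1:,4],ce[1:]+[275,180])
```

```text
[88] [[308.29545455 211.15909091]]
[87] [[308.25287356 211.37931034]]
```

View pics/cmp.png

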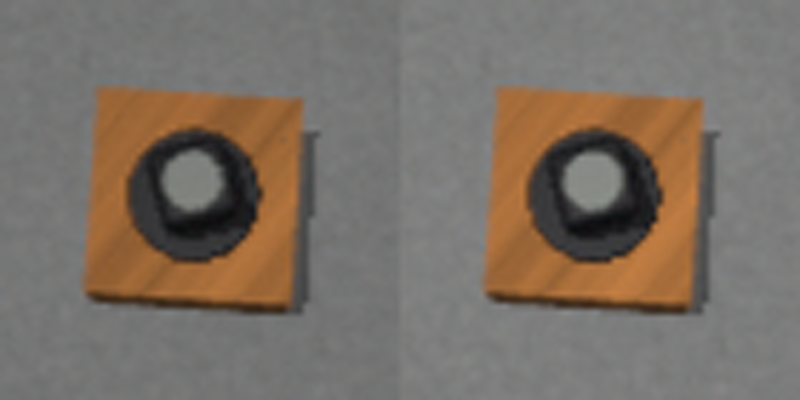

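The before and after crops match: the driver's cap is within 0.3 px of where it started and the driver is upright. Handing in.

Run:
```python
from station import r
print(r.finish_job())
```

```text
the job is handed in; nothing more can be done
None
```

I turned the gauge unit's selector clockwise to its stop with the screwdriver, put the driver back upright in the stand, and handed the job in at about 18.4 s of the 54 s allowed.

- **Selector:** with the blade out of the slot, the top camera put the slot at about -112.5° and the unit's x axis at -22.6°. That is 89.9°, with readings spreading about ±1° (one cruder rectangle fit gave 88.7°).
- **Stop:** I turned the tool past the expected end until the side load rose to about 4 N while the slot stopped moving in the side view. The torque reading about the tool axis stayed low, about 0.1 N m, so the picture is the firmer evidence for the stop.
- **Driver:** the before and after top pictures match. The handle cap is within 0.3 px of where it started, at about the same angle as before.
- **Contact:** neither the gripper nor the arm came near the unit, and the largest wrist force in any reading was under 5 N. At hand-in the gripper was open, clear of everything and at rest.
- **Not seen:** the arm hid the stand in the last side picture, so the final upright check rests on the top view alone.

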